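# Hold the battery tester's spring-return selector at its third load

## Task

Test the battery in the bench tester: first press the round push button (not the square one) fully down and let it come back up, then turn the tester's spring-return dial clockwise past its first two clicks to the third and last position (three dots) and keep holding it there. The dial springs back if let go, so finish while still holding it. Leave the other things on the bench where they are.

Things in the scene. Friction and masses are not known exactly. Their poses are not given: they have to be found in the camera images.
- tester: Grey battery tester, box 150 x 150 x 60 mm with a white top, fixed to the bench. Origin: centre of its underside; z up; its -x side faces roughly to the robot. On top: the dial (axis 30 mm from the origin along -x) and, behind it, a needle meter and a cradle with a battery, at most 10 mm high. Beside the dial a black dash marks rest, rows of one, two and three dots the clicks.
- dial (a joint): Angle of the tester's dial: 0 at rest, growing clockwise seen from above. Clicks (detents) at 0.40, 0.80 and 1.20 rad, end stop at 1.27. At every angle its spring turns it back to 0 when let go: 0.06 N m at rest, 0.16 N m at the third click, give or take 0.05 N m between clicks.
- dial_grip (a point): On the dial's vertical axis at grip height, 97 mm above the bench. Dial: black disc 56 mm across, its top 74 mm above the bench, with an upright bar grip 56 mm long, 14 mm wide, rising to 111 mm. The point turns with it: x along the bar, z up; a white line on top marks the pointer end (-x). Bar at rest: 0.6 rad counterclockwise of the tester's x axis; at the third click 0.6 rad clockwise.
- round_button (a joint): Travel of the round button: 0 up, 0.006 m fully down. Its spring takes 1.5 N to start and 5 N at the bottom, and lifts it again.
- round_button_top (a point): Centre of the top face of the round black push button, 34 mm across, standing 12 mm proud of a metal plate on a grey box 70 x 70 x 40 mm fixed to the bench; top at 55 mm above the bench when up. Presses straight down. Its box stands to the left or the right of the tester.
- square_button (a joint): Travel of the square button, not to be pressed: 0 up, 0.006 m down.
- square_button_top (a point): Centre of the top face of the square black button, 30 x 30 mm, on a box like the other, on the tester's other side; top at 55 mm above the bench.
- camera: Bystander: black camera body without lens, 50 x 120 x 91 mm, loose. Origin: centre of its underside.
- lens: Bystander: black camera lens standing upright, 68 mm across, 60 mm high, loose. Origin: centre of its underside.
- screwdriver: Bystander: grey-handled screwdriver 150 mm long lying on the bench between robot and tester, loose. Origin: underside, near its middle.
- dish: Bystander: metal screw dish 70 x 90 x 20 mm, loose. Origin: centre of its underside.
- mouse: Bystander: black computer mouse 100 x 60 x 26 mm, loose. Origin: centre of its underside.
Things that resemble listed ones, but are neither listed nor needed, are in the scene too. What is shaped like the part that bears round_button but orange or purple is not meant.

How it is judged:
By the outcome, as a careful person would: the job done as asked, in the order asked, and still so for the second after the job is handed in, while the arm keeps its last pose, push and grip.
It also fails if it takes over 48 s, if anything falls off the work surface, if the arm or the gripper's body presses on something with over 40 N, if the wrist force passes 120 N, or if a joint passes its speed limit or range.

## Robot

A 7-joint arm with a two-finger parallel gripper is mounted at the origin on the work surface. World frame = base frame: x ahead of the robot, y to its left, z up, the work surface at z = 0. Lengths are in m, angles in degrees, forces in N, time in s.
With the tool pointing down it reaches from about 0.35 to 0.775 m from the base axis. Payload 3.1 kg.
Tool frame: the origin (TCP) lies on the centre line of the jaws, within the pads' length; the fingertips stand 17 mm ahead of it and the grasp point (between the pads) lies 2 mm behind it (robot.tip_reach is the distance from the TCP to the fingertips, in m); z points along the fingers, y is the direction in which the jaws open and shut (so a half turn about z gives the same grasp; the last joint's range is limited). The gripper opens to 85 mm and grips with 20 to 120 N. Pads are 22 mm wide; open, the fingers measure 114 mm over their backs; the gripper's body (76 mm by 85 mm) begins 54 mm behind the grasp point. The pads swing forward as they close: fully open they stand 13 mm farther back than shut.
Start: joints at [64.017, 17.813, 0.802, 86.603, -0.252, 75.585, -1.558], TCP at [0.22, -0.504, 0.248] pointing down, gripper open.
Joint ranges: [-154.91, 154.91], [-16.99, 109.72], [-72.82, 74.43], [7.12, 147.25], [-82.49, 262.49], [11.32, 116.49], [-174.64, 174.64]. Speed limits (degrees/s): [159.86, 159.86, 180, 180, 180, 180, 180].

## Interface

Orientations are given as [roll, pitch, yaw] about the fixed x, y, z axes, in that order (R = Rz(yaw) Ry(pitch) Rx(roll)).
In Python, from station import robot, fingers, vision, workorder, recognise gives the robot as it stands. Calls block until the motion is done:
- robot.move_to(position, orientation): joint-space move of the TCP to a pose.
- robot.line_to(position, orientation=None, velocity=0.15, f_stop=None): straight line of the TCP; orientation=None keeps the orientation; velocity is the mean speed in m/s. With f_stop (N) it stops when the force on the tool has changed by that much, and returns True; else False.
- robot.move_j(angles): joint-space move.
- fingers.gripper_to(opening, force=None): opening from 0.0 (shut) to 1.0 (fully open); force is the grip in N (None keeps the last); returns when the fingers have stopped.
- robot.pause(seconds).
- robot.inverse_kinematics(position, orientation): joint angles nearest the present ones, or None.
- vision.grab_frame(name): name is "scene" or "top" or "wrist"; returns the picture (480x640x3 uint8, red, green, blue); there is no depth.
- vision.calibration(name): a dict with "mtx" (3x3 intrinsics, pixels), "extrinsics" (4x4, takes a point from world to camera coordinates); the wrist camera has in their place "T_tool_cam" (4x4, takes a point from camera to tool coordinates, whose origin is the TCP and whose axes are the flange's). Camera axes: x right, y up, looking along -z (the intrinsics and any distortion apply to the point x, -y, -z); pixel columns grow to the right and rows downward; lengths in m; the calibration is good to about 2 mm. A picture is of the moment at which its call begins: read the wrist's pose just before it. calibration takes no time and is no camera call.
A pose or a line that the arm cannot do raises robot.PlanningError and nothing moves.
- workorder.close_job(): hands the job in, once; it reports no verdict.
Trained networks look in the newest picture that a camera, given by its name, has taken for a name from the list of things; names that differ only in an ending like _2 or _b are one class to them, and where a whole thing is asked for, a point or a joint stands for the part that bears it (a point fixed in the world has none). Each returns a list of dicts, best first, with "p" (0 to 1); they miss things now and then, are a little off and sometimes report something else, mostly with a low value. They report only what shows in the picture. A call takes as long as a camera call. They do not tell look-alikes from the thing itself.
- recognise(label, camera): "rect" ([centre column, centre row, width, height] in pixels, round what is visible of it).
Readings, each from a call of its own:
- robot.current_time_s(): time.
- robot.current_joint_positions(): joint angles.
- robot.current_dq(): joint speeds.
- robot.current_joint_torque(): joint torques, N m.
- robot.current_tool_pos(): TCP position.
- robot.current_eef_rot(): TCP orientation.
- robot.current_contact_force(): force on the tool from outside, world axes, zero at the start.
- robot.current_torque(): the same for the moment, N m.
- robot.current_finger_gap(): opening from 0.0 (shut) to 1.0 (fully open).
Only numpy, scipy, OpenCV 4.12 (cv2) and the standard library are available. Lean on these libraries where they do the work, as an engineer would, in place of code of your own. Each camera call takes 0.05 s, during which the arm holds its last target.

## Working session

There is one attempt and no reset: what is moved stays moved. The work goes in short steps, each a Python script; the robot and the scene stay as the last script left them, time stands still between calls to the robot, and variables do not carry over. Pictures are saved under pics/ and viewed, and the job is handed in when it is done.

```bash
ls; mkdir -p pics; python3 - <<'E'
from station import robot, fingers, vision, workorder, recognise
import cv2
for n in ("scene","top"):
    im=vision.grab_frame(n); cv2.imwrite(f"pics/{n}1.png",im[:,:,::-1])
    for l in ("tester","dial_grip","round_button","square_button"):
        print(n,l,[(r["rect"],round(r["p"],2)) for r in recognise(l,n)][:4])
print(vision.calibration("top"),vision.calibration("wrist"))
print(robot.current_time_s(),robot.current_tool_pos(),robot.current_eef_rot(),robot.current_finger_gap())
E
```

```text
pics
scene tester [([298.6, 308.7, 97.3, 90.8], 0.9)]
scene dial_grip [([288.2, 289.5, 25.0, 27.3], 0.9)]
scene round_button [([247.9, 237.6, 10.8, 9.5], 0.6), ([360.1, 221.8, 10.6, 9.9], 0.58)]
scene square_button [([178.6, 375.9, 20.8, 19.3], 0.69)]
top tester [([372.7, 224.5, 72.0, 73.2], 0.66)]
top dial_grip [([376.0, 233.3, 22.8, 26.2], 0.65)]
top round_button [([257.0, 250.3, 14.7, 12.4], 0.75), ([222.4, 307.9, 16.5, 17.3], 0.72), ([196.9, 236.4, 13.7, 17.1], 0.65), ([353.3, 316.8, 13.8, 16.0], 0.56)]
top square_button [([502.7, 237.1, 16.4, 14.2], 0.66)]
{'mtx': array([[566.33438891,   0.        , 321.03740538],
       [  0.        , 566.33438891, 235.95797648],
       [  0.        ,   0.        ,   1.        ]]), 'extrinsics': array([[-0.02328651, -0.99968393, -0.00947503,  0.12202967],
       [ 0.98114416, -0.02467154,  0.19169627, -0.56077704],
       [-0.19186945, -0.00483243,  0.98140856, -1.21233409],
       [ 0.        ,  0.        ,  0.        ,  1.        ]])} {'mtx': array([[401.26978883,   0.        , 322.96753895],
       [  0.        , 401.26978883, 234.67422118],
       [  0.        ,   0.        ,   1.        ]]), 'T_tool_cam': array([[-6.08998027e-04,  9.63301262e-01,  2.68421885e-01,
         6.90074592e-02],
       [ 9.99999793e-01,  6.42444850e-04, -3.67706006e-05,
         2.62415556e-04],
       [-2.07867423e-04,  2.68421807e-01, -9.63301454e-01,
        -1.26811375e-01],
       [ 0.00000000e+00,  0.00000000e+00,  0.00000000e+00,
         1.00000000e+00]])}
0.5 [ 0.22017694 -0.50400018  0.24828801] [-1.79999812e+02  7.55082061e-04  2.36003660e+01] 1.0076391056076166
```

View pics/top1.png

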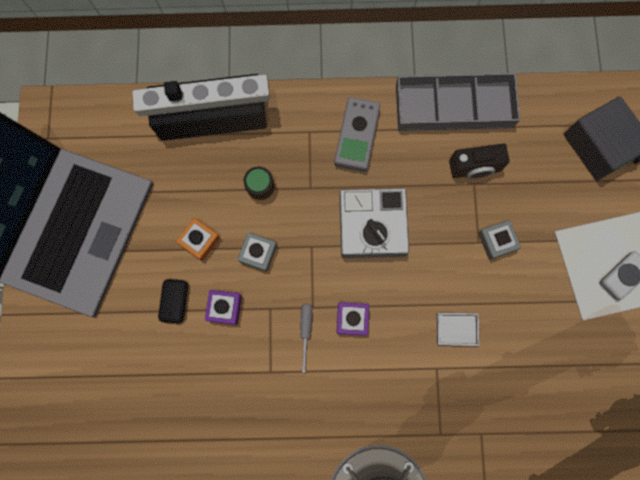

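View pics/scene1.png

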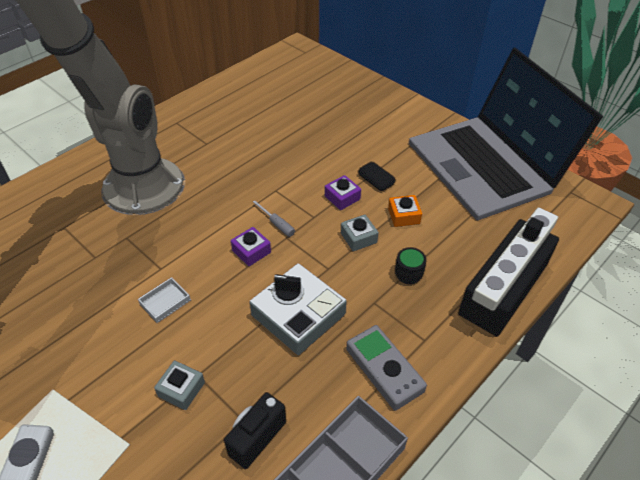

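Candidates for the round button in the top view:
- Orange box at (197,237): ruled out by colour.
- Purple boxes at (222,307) and (353,319): ruled out by colour.
- Grey box at (257,251), left of the tester: round cap.
- Grey box at (501,239), right of the tester: square cap.

The grey box at (257,251) is the one that fits the description. I'll confirm it in an enlarged crop and compute positions.

```bash
cat > h.py <<'E'
import numpy as np, cv2
from station import robot, fingers, vision, workorder, recognise
from scipy.spatial.transform import Rotation as Ro
def ray(name,uv,pose=None):
    c=vision.calibration(name)
    d=np.linalg.inv(c["mtx"])@np.array([uv[0],uv[1],1.]); d=np.array([d[0],-d[1],-d[2]])
    if name=="wrist":
        T=np.eye(4);T[:3,:3]=Ro.from_euler("xyz",pose[1],degrees=True).as_matrix();T[:3,3]=pose[0]
        T=T@c["T_tool_cam"]
    else: T=np.linalg.inv(c["extrinsics"])
    return T[:3,3],T[:3,:3]@d
def at(name,uv,z,pose=None):
    o,d=ray(name,uv,pose); return o+d*(z-o[2])/d[2]
def proj(name,p,pose=None):
    c=vision.calibration(name)
    if name=="wrist":
        T=np.eye(4);T[:3,:3]=Ro.from_euler("xyz",pose[1],degrees=True).as_matrix();T[:3,3]=pose[0]
        E=np.linalg.inv(T@c["T_tool_cam"])
    else: E=c["extrinsics"]
    q=E[:3,:3]@np.asarray(p)+E[:3,3]; u=c["mtx"]@np.array([q[0],-q[1],-q[2]]); return u[:2]/u[2]
def pose(): return robot.current_tool_pos(),robot.current_eef_rot()
E
python3 - <<'E'
from h import *
print("round",at("top",(257,250.3),.055), at("scene",(360.1,221.8),.055))
print("square",at("top",(502.7,237.1),.055))
for n,uv in dict(tl=(341,190),tr=(406,189),bl=(342,251),br=(408,251)).items(): print(n,at("top",uv,.06))
print("dialtop",at("top",(376,233),.1))
im=cv2.imread("pics/top1.png")
a=cv2.resize(im[215:275,180:290],None,fx=6,fy=6,interpolation=cv2.INTER_CUBIC)
b=cv2.resize(im[180:270,330:420],None,fx=6,fy=6,interpolation=cv2.INTER_CUBIC)
cv2.imwrite("pics/cropA.png",a);cv2.imwrite("pics/cropB.png",b)
E
```

```text
round [0.53456422 0.25185462 0.055     ] [0.53739301 0.25944485 0.055     ]
square [ 0.55075976 -0.29641295  0.055     ]
tl [0.66737548 0.06075793 0.06      ]
tr [ 0.6659025  -0.08622064  0.06      ]
bl [0.52743668 0.06274741 0.06      ]
br [ 0.52380345 -0.08324948  0.06      ]
dialtop [ 0.55825476 -0.01044337  0.1       ]
```

View pics/cropA.png

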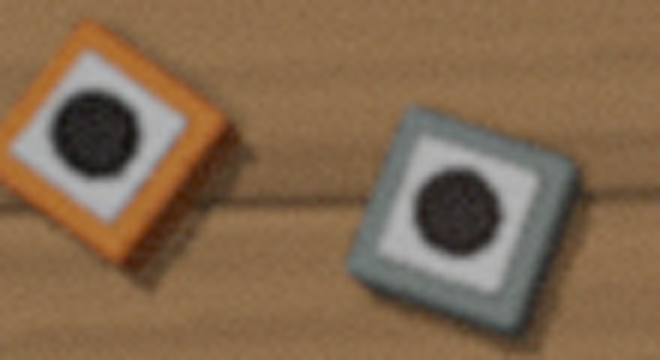

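View pics/cropB.png

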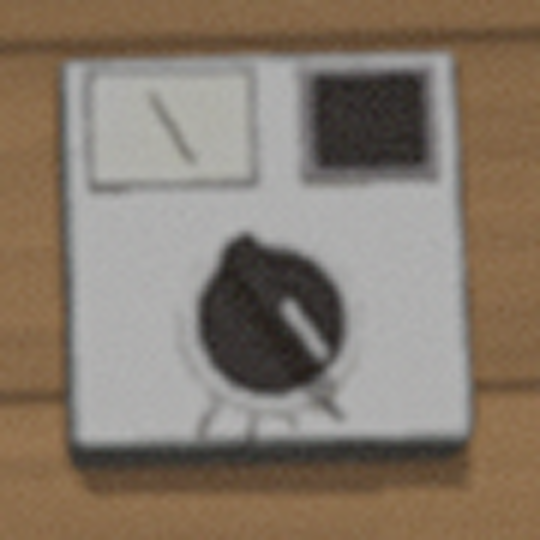

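The crop shows a grey box with a round black cap, centred near top (256,250). The dial pointer is at lower right, on the rest dash. Next is a wrist-camera look above the button.

```bash
python3 - <<'E'
from h import *
robot.move_to([0.535,0.254,0.22],[180,0,0]); fingers.gripper_to(0.0,60)
p=pose(); im=vision.grab_frame("wrist"); cv2.imwrite("pics/w1.png",im[:,:,::-1])
r=recognise("round_button","wrist"); print(p,robot.current_joint_positions(),robot.current_time_s())
for x in r: print(x, at("wrist",x["rect"][:2],.055,p))
E
```

```text
(array([0.53500159, 0.25401971, 0.22000129]), array([-1.79999623e+02, -1.56120508e-03,  8.58962860e-04])) [   7.32642816   33.4086336   -54.62168583   80.84153904   27.16551688
   79.52226538 -137.61437925] 4.2583
{'rect': [133.3, 170.8, 54.1, 46.8], 'p': 0.85} [0.57074856 0.39129705 0.055     ]
{'rect': [319.5, 213.6, 43.4, 45.1], 'p': 0.77} [0.53901857 0.25677444 0.055     ]
{'rect': [564.3, 387.7, 48.1, 38.8], 'p': 0.6} [0.3884765  0.05047196 0.055     ]
```

View pics/w1.png

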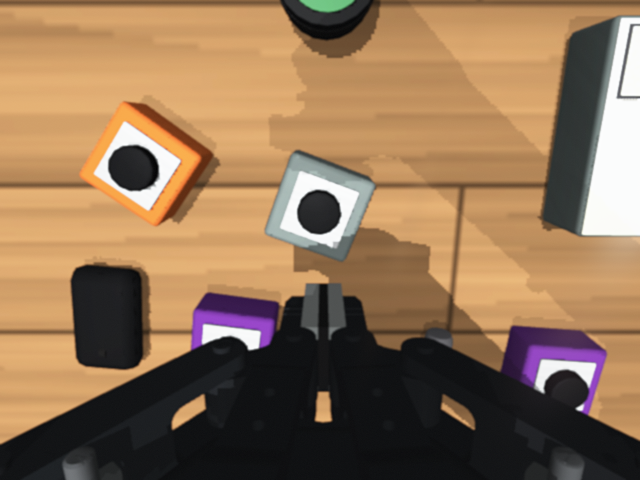

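The wrist view shows the grey box with the round cap at (320,212), next to the orange box at (133,168). That puts the button at about (0.538, 0.256), so I'll press it.

```bash
python3 - <<'E'
from h import *
print(robot.tip_reach)
robot.line_to([0.538,0.256,0.085],[180,0,0],velocity=0.15)
print(robot.current_contact_force(),robot.current_tool_pos())
s=robot.line_to([0.538,0.256,0.060],velocity=0.02,f_stop=12)
print(s,robot.current_contact_force(),robot.current_tool_pos())
robot.pause(0.2); print(robot.current_contact_force(),robot.current_tool_pos())
im=vision.grab_frame("scene"); cv2.imwrite("pics/s2.png",cv2.resize(im[160:300,280:440,::-1],None,fx=4,fy=4))
robot.line_to([0.538,0.256,0.13],velocity=0.1)
im=vision.grab_frame("scene"); cv2.imwrite("pics/s3.png",cv2.resize(im[160:300,280:440,::-1],None,fx=4,fy=4))
print(robot.current_contact_force(),robot.current_time_s())
E
```

```text
0.017
[0.40018204 0.17699379 0.85123959] [0.53863975 0.25671455 0.08616216]
True [ 0.90137625 -0.66123814  4.45434853] [0.53797013 0.25594614 0.06629864]
[-0.29121697 -0.99749784  5.10259491] [0.53795593 0.25595575 0.06620095]
[ 0.59683724 -0.43487211  0.66866483] 7.3333
```

The press stopped at 5.8 mm with about 4.5 N, so it isn't clear it bottomed out. I'll press again more firmly so full travel is certain.

```bash
python3 - <<'E'
from h import *
robot.line_to([0.538,0.256,0.076],velocity=0.1)
robot.pause(0.15)
f0=robot.current_contact_force()
s=robot.line_to([0.538,0.256,0.0635],velocity=0.02,f_stop=28)
print(f0,s,robot.current_contact_force(),robot.current_tool_pos())
robot.pause(0.2); print(robot.current_contact_force(),robot.current_tool_pos())
im=vision.grab_frame("scene"); cv2.imwrite("pics/s4.png",cv2.resize(im[160:300,280:440,::-1],None,fx=4,fy=4))
robot.line_to([0.538,0.256,0.14],velocity=0.12)
p=pose();im=vision.grab_frame("wrist"); cv2.imwrite("pics/w2.png",im[:,:,::-1])
print(robot.current_contact_force(),robot.current_time_s())
E
```

```text
[-0.01214579  0.23451437 -0.26063346] False [-3.15961866 -3.52070158 14.79916661] [0.53841001 0.25627351 0.06602127]
[-2.86972247 -2.77537921 13.25729844] [0.53844457 0.25629328 0.06606484]
[ 0.27677894 -0.37791757 -0.89340932] 10.0417
```

View pics/s4.png

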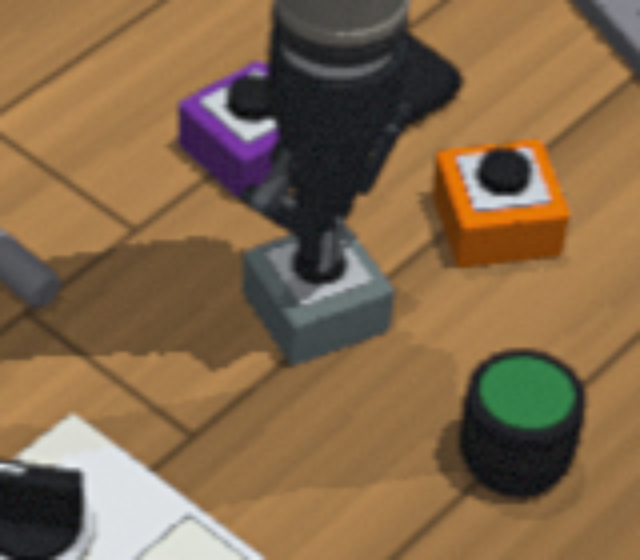

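View pics/w2.png

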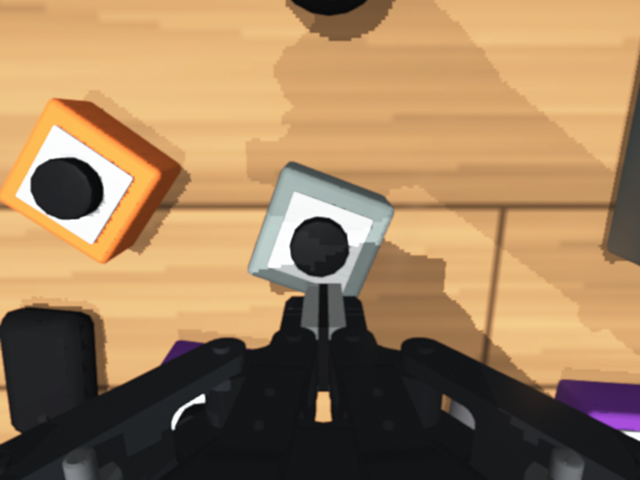

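The scene view shows the fingertips centred on the grey box's cap. At 13 N the stop was firm (tip at 49 mm), so the button was fully down. The wrist view shows the cap back up at (320,246). Next is the dial.

```bash
python3 - <<'E'
from h import *
for y in (33.4,-35.4,33.4-180,-35.4-180):
    for z in (.22,.095):
        q=robot.inverse_kinematics([0.558,-.0104,z],[180,0,y]); print(y,z,None if q is None else np.round(q,1))
robot.line_to([0.538,0.256,0.22],velocity=0.2)
robot.move_to([0.55,-0.0104,0.25],[180,0,33.4]); fingers.gripper_to(1.0,60)
p=pose(); im=vision.grab_frame("wrist"); cv2.imwrite("pics/w3.png",im[:,:,::-1])
for l in ("dial_grip","tester"):
  for x in recognise(l,"wrist"): print(l,x, at("wrist",x["rect"][:2],.1,p))
print(p,robot.current_joint_positions(),robot.current_time_s())
np.save("p3.npy",np.array(p))
E
```

```text
33.4 0.22 [ 41.2  33.2 -64.3  86.4  30.1  79.4 -81.6]
33.4 0.095 [ 38.7  39.8 -59.   95.8  36.9  66.1 -86.8]
-35.4 0.22 [  33.6   27.1  -49.3   86.6   20.9   75.8 -143.1]
-35.4 0.095 [  31.    33.8  -45.1   96.    26.6   61.5 -147.8]
-146.6 0.22 [ 40.1  31.9 -61.7  86.4  28.4  78.6  99.8]
-146.6 0.095 [ 40.   41.3 -61.8  95.7  39.1  67.3  91.5]
-215.4 0.22 [ 40.1  31.9 -61.7  86.4  28.4  78.6  31. ]
-215.4 0.095 [ 40.   41.3 -61.8  95.7  39.1  67.3  22.7]
dial_grip {'rect': [332.8, 202.4, 70.1, 83.5], 'p': 0.74} [ 0.56677156 -0.00820305  0.1       ]
dial_grip {'rect': [18.6, 26.3, 37.3, 52.6], 'p': 0.27} [0.55172672 0.2180339  0.1       ]
tester {'rect': [355.7, 148.8, 254.8, 265.1], 'p': 0.55} [ 0.6058689  -0.00070294  0.1       ]
(array([ 0.54998299, -0.01045998,  0.24999841]), array([1.79997973e+02, 2.57489986e-03, 3.33942134e+01])) [ 42.06404585  30.73125526 -64.81515384  84.76876557  27.831841
  82.06074267 -80.03672306] 12.5667
```

View pics/w3.png

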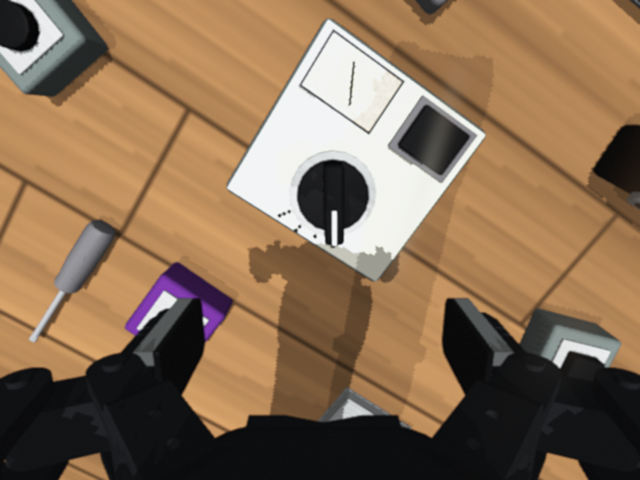

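The wrist view shows the tester with top corners near (330,19), (484,134), (228,187) and (378,280). The dial disc is centred near (333,195), the bar is vertical in the picture with its white line at (334,228), and the dots are at lower left. I'll refine the pose from these.

```bash
python3 - <<'E'
from h import *
p=np.load("p3.npy")
C={k:at("wrist",uv,.06,p)[:2] for k,uv in dict(tl=(330,18.5),tr=(484.5,134),bl=(228,187),br=(379,280)).items()}
for k in C: print(k,C[k])
ex=(C["tl"]+C["tr"]-C["bl"]-C["br"])/2; ey=(C["tl"]+C["bl"]-C["tr"]-C["br"])/2
c=sum(C.values())/4
y1=np.degrees(np.arctan2(ex[1],ex[0])); y2=np.degrees(np.arctan2(-ey[0],ey[1]))
print("len",np.hypot(*ex),np.hypot(*ey),"yaw",y1,y2,"c",c)
y=np.radians((y1+y2)/2); print("dial from tester",c-.03*np.array([np.cos(y),np.sin(y)]))
print("disc",at("wrist",(333,195),.074,p))
a=at("wrist",(334,211),.111,p);b=at("wrist",(334.5,244),.111,p);print("line",a,b,np.degrees(np.arctan2(*(a-b)[[1,0]])))
im=cv2.imread("pics/w3.png");cv2.imwrite("pics/w3c.png",cv2.resize(im[130:290,220:400],None,fx=4,fy=4,interpolation=cv2.INTER_CUBIC)[:600])
E
```

```text
tl [0.67040662 0.06225113]
tr [ 0.66900326 -0.08084674]
bl [0.52545428 0.06301419]
br [ 0.52689101 -0.08300911]
len 0.1435340021334636 0.14456058542517555 yaw 0.27929013865009084 0.006614381395619211 c [ 0.59793879 -0.00964763]
dial from tester [ 0.56793888 -0.00972248]
disc [ 0.56776864 -0.00847191  0.074     ]
line [ 0.56393405 -0.0107564   0.111     ] [ 0.54473419 -0.02401738  0.111     ] 34.63209204846175
```

View pics/w3c.png

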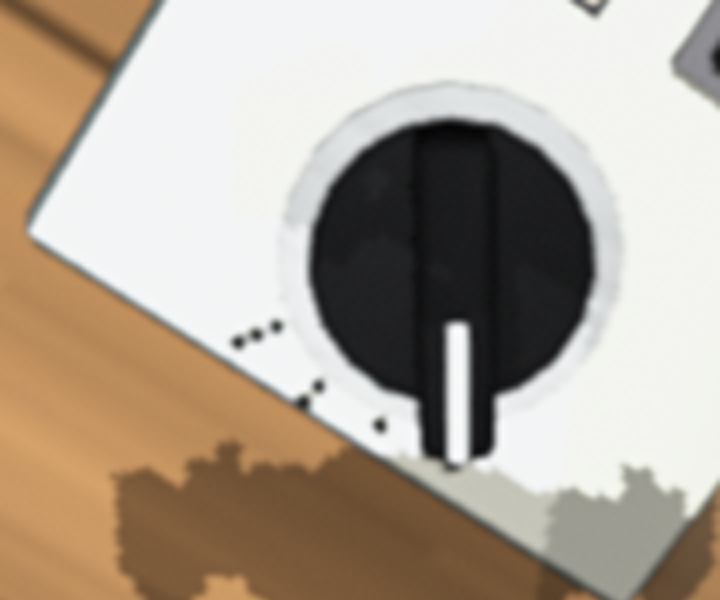

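Tester yaw is about 0 and the dial axis is near (0.5675, -0.009), with the bar at about 34.4°. I'll grasp the bar, then turn it with joint 7, which is vertical and lies on the dial axis.

```bash
python3 - <<'E'
from h import *
X=[0.5673,-0.0093]
robot.move_to(X+[0.17],[180,0,34.4]); fingers.gripper_to(0.7,60)
s=robot.line_to(X+[0.096],[180,0,34.4],velocity=0.08,f_stop=12)
print(s,pose(),robot.current_contact_force(),robot.current_joint_positions(),robot.current_time_s())
if not s:
    fingers.gripper_to(0.0,70)
    print(robot.current_finger_gap(),pose(),robot.current_contact_force(),robot.current_torque(),robot.current_time_s())
im=vision.grab_frame("wrist"); cv2.imwrite("pics/w4.png",im[:,:,::-1])
E
```

```text
False (array([ 0.56780485, -0.00906427,  0.0966044 ]), array([ 1.79970572e+02, -6.57414843e-02,  3.44055655e+01])) [ 0.87558565 -0.42753017  0.59706141] [ 37.4973982   40.28702289 -58.18473412  94.15186721  36.7646227
  66.6525178  -85.42207427] 14.45
0.15320114173674218 (array([ 0.56681856, -0.00823398,  0.09654433]), array([-1.79933267e+02, -3.26267601e-04,  3.44372007e+01])) [-3.2857422   1.46159333  4.25551175] [ 0.3007977   0.55846197 -0.11104673] 14.9333
```

View pics/w4.png

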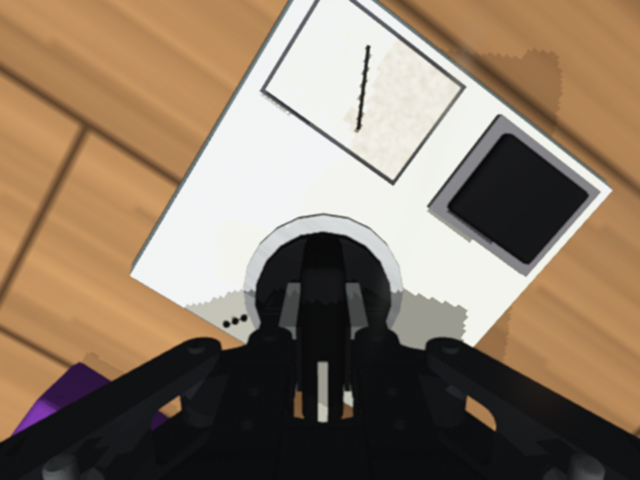

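The wrist view shows the bar held between the pads at (325,310), and the gap of 13 mm matches the bar width. Now the turn.

```bash
python3 - <<'E'
from h import *
q0=np.array(robot.current_joint_positions())
for a in (25,50,71):
    q=q0.copy(); q[6]-=a; robot.move_j(list(q)); robot.pause(0.15)
    print(a,pose(),robot.current_contact_force(),robot.current_torque(),robot.current_finger_gap(),robot.current_time_s())
im=vision.grab_frame("wrist"); cv2.imwrite("pics/w5.png",im[:,:,::-1])
im=vision.grab_frame("top"); cv2.imwrite("pics/t5.png",cv2.resize(im[170:275,310:430,::-1],None,fx=5,fy=5,interpolation=cv2.INTER_CUBIC))
im=vision.grab_frame("scene"); cv2.imwrite("pics/s5.png",im[:,:,::-1])
E
```

```text
25 (array([ 0.56694035, -0.00868988,  0.09655064]), array([-1.79977812e+02,  2.36150273e-02,  9.49707141e+00])) [-0.8413771   0.54913346  3.74857442] [-0.07778907  0.26948015  0.11382477] 0.1498816675527871 15.6333
50 (array([ 0.56692741, -0.00915213,  0.09656619]), array([ 1.79969351e+02,  2.62898816e-02, -1.55126650e+01])) [-2.18977674 -2.89254417  3.13224207] [-0.58836855  0.34099734  0.18704289] 0.15286607385161013 16.2833
71 (array([ 0.56670558, -0.00945273,  0.09652389]), array([ 1.79918108e+02,  2.21806233e-02, -3.64790640e+01])) [-2.59627795 -3.60257471  5.05964986] [-0.98518212  0.57573136  0.22244185] 0.15420042687542884 16.875
```

View pics/w5.png

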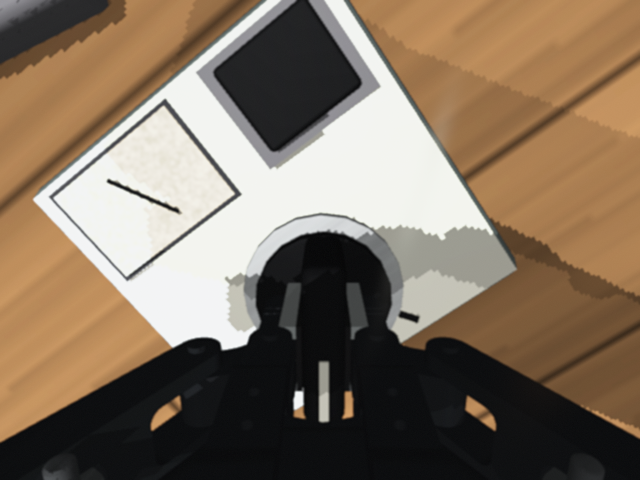

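View pics/s5.png

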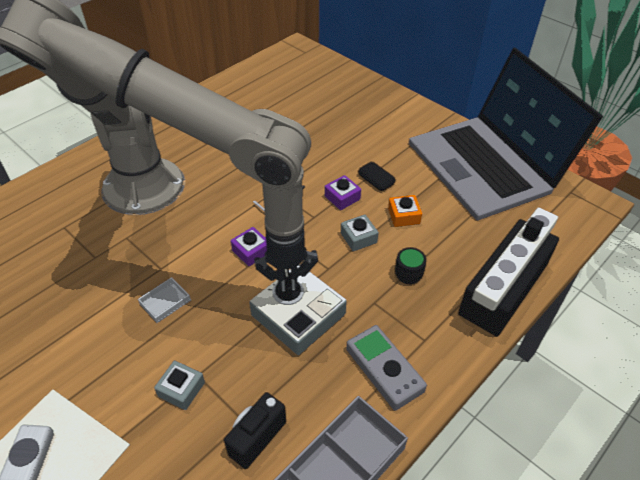

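The wrist view shows the bar unmoved in the jaws (line at (323,392), the same as before). The rest dash is now right of the pointer at (408,317). I'll check for slip by comparing the two pictures, and check that the hold is steady.

```bash
python3 - <<'E'
from h import *
for n in ("w4","w5"):
    g=cv2.imread(f"pics/{n}.png",0)[362:420,312:336]; m=g>110
    ys,xs=np.nonzero(m); k=np.polyfit(ys,xs,1); print(n,len(xs),xs.mean()+312,"tilt deg",np.degrees(np.arctan(k[0])))
robot.pause(1.0)
print(pose(),robot.current_contact_force(),robot.current_torque(),robot.current_finger_gap(),robot.current_time_s(),robot.current_joint_positions())
im=vision.grab_frame("wrist"); cv2.imwrite("pics/w6.png",im[:,:,::-1])
print(cv2.absdiff(im[:,:,::-1].copy(),cv2.imread("pics/w5.png")).mean())
t=vision.grab_frame("top"); cv2.imwrite("pics/t6.png",t[:,:,::-1])
E
```

```text
w4 539 322.19109461966605 tilt deg 0.25517407337656284
w5 576 323.5 tilt deg -1.7425443545314017e-14
(array([ 0.56671471, -0.00946175,  0.09653954]), array([ 1.79917970e+02,  2.02029948e-02, -3.64793199e+01])) [-2.21052561 -3.95539901  4.97004844] [-0.9952619   0.4952775   0.19006603] 0.15397796070536562 18.025 [  37.51270078   40.26156879  -58.18165867   94.19934346   36.73997042
   66.77356264 -156.30559498]
0.5746809895833334
```

View pics/t6.png

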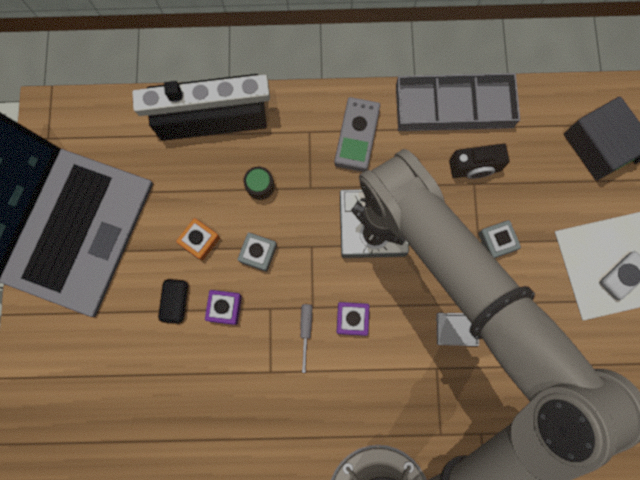

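The top view shows the camera, lens (259,182), screwdriver (306,335), dish (458,330) and mouse (173,301) all where they started. The hold was steady over 1 s at about 1.24 rad with no slip, so I'm handing in.

```bash
python3 -c "
from station import workorder; print(workorder.close_job())"
```

```text
the job is handed in; nothing more can be done
None
```

I pressed the round button fully down and let it come back up. I then turned the dial clockwise to the third position, and the arm was still holding it there when I handed the job in at about 18 s.

- **Button:** I pressed it twice. The first press stopped at about 5.8 mm with only about 4.5 N, so I couldn't be sure it had bottomed out. The second met a hard stop at 13 N, with the fingertips at 49 mm. The cap looked fully up again afterwards.
- **Dial:** I gripped the bar at 70 N and turned it 70.9° (1.238 rad). That is past the 1.20 rad click and just short of the 1.27 rad end stop. The angle comes from the wrist's rotation, not a direct dial reading. The bar shifted only about 0.25° in the jaws. Over a further 1 s the hold stayed steady, with about 0.2 N m on the wrist.
- **Other things:** The final top view shows nothing else moved. I never approached the square button.

No check failed. The button's position differed by a few millimetres between cameras, so I used the wrist camera's value.

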